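# Return four swapped reagent bottles to their own cooling blocks

## Robot

A 7-joint arm with a two-finger parallel gripper is mounted at the origin on the work surface. World frame = base frame: x ahead of the robot, y to its left, z up, the work surface at z = 0. Lengths are in m, angles in rad, forces in N, time in s.
With the tool pointing down it reaches from about 0.35 to 0.9 m from the base axis. Payload 19.9 kg.
Tool frame: the origin (TCP) lies between the finger pads; the fingertips stand 19 mm ahead of it and the grasp point (between the pads) is the TCP; z points along the fingers, y is the direction in which the jaws open and shut (so a half turn about z gives the same grasp; the last joint's range is limited). The gripper opens to 94 mm and grips with 3 to 60 N. Pads are 16 mm wide; open, the fingers measure 119 mm over their backs; the gripper's body (75 mm by 177 mm) begins 78 mm behind the grasp point.
Start: joints at [-1.143, 0.417, -0.01, 1.614, 0.005, 1.111, -0.053], TCP at [0.283, 0.557, 0.224] pointing down, gripper open.
Joint ranges: [-2.81, 2.81], [-0.39, 2.02], [-1.27, 1.25], [0.06, 2.57], [-1.19, 4.33], [0.19, 2], [-2.82, 2.82]. Speed limits (rad/s): [1.89, 1.89, 2.39, 2.39, 3.01, 3.01, 3.01].

## Interface

Orientations are given as a 3x3 rotation matrix whose columns are the frame's x, y, z axes.
In Python, from rig import robot gives the robot as it stands. Calls block until the motion is done:
- robot.move_ptp(position, orientation): joint-space move of the TCP to a pose.
- robot.move_linear(position, velocity=0.15, frame=None, threshold=None): straight line of the TCP; frame=None keeps the orientation; velocity is the mean speed in m/s. With threshold (N) it stops when the force on the tool has changed by that much, and returns True; else False.
- robot.goto_joints(angles): joint-space move.
- robot.gripper_to(opening): finger opening in m; the grip force is fixed at half the most; returns when the fingers have stopped.
- robot.pause(seconds).
- robot.ik(position, orientation): joint angles nearest the present ones, or None.
- robot.get_state(): the state.
- robot.grab_frame(name): name is "scene" or "top" or "wrist"; returns the picture (420x560x3 uint8, red, green, blue); there is no depth.
- robot.camera_info(name): a dict with "fx", "fy", "cx", "cy" (pixels), "rvec" (rotation vector, rad) and "tvec" (3), from world to camera coordinates, as OpenCV has them. Camera axes: x right, y down, z forward; pixel columns grow to the right and rows downward; lengths in m; the calibration is good to about 2 mm. The wrist camera is an equidistant fisheye: a pixel r from the principal point sees the ray r / f radians off the axis. A picture is of the moment at which its call begins: read the wrist's pose just before it. camera_info takes no time and is no camera call; for the wrist camera it gives the pose at the moment of the call.
A pose or a line that the arm cannot do raises robot.PlanningError and nothing moves.
- robot.sign_off(): hands the job in, once; it reports no verdict.
The state is a dict: "time": time; "qpos": joint angles; "joint_vel": joint speeds; "effort": joint torques, N m; "ee_pos": TCP position; "tool_rot": TCP orientation; "force": force on the tool from outside, world axes, zero at the start; "moment": the same for the moment, N m; "opening": finger opening in m.
Only numpy, scipy, OpenCV 4.12 (cv2) and the standard library are available. Lean on these libraries where they do the work, as an engineer would, in place of code of your own. Each camera call takes 0.05 s, during which the arm holds its last target. There are 200 camera calls.

## Task

The four reagent bottles have been put back in the wrong cooling blocks: move each bottle into the well of the block that has the colour of its cap, using the empty grey block as the free spot on the way. Keep the bottles upright, never stand one on the bare bench, and leave the tip box where it is. At the end every bottle stands upright on the floor of its own well, let go, and the grey block is empty again.

Things in the scene. Friction and masses are not known exactly. Their poses are not given: they have to be found in the camera images.
- red_bottle: Loose round white plastic bottle with a red screw cap and a red band low on its body; upright, 44 mm in diameter over its straight body (0 to 60 mm up), cap 34 mm in diameter, 86 mm tall in all, 60 to 130 g. Origin: centre of its underside; z axis up along the bottle.
- blue_bottle: Loose round white plastic bottle with a blue screw cap and a blue band low on its body; upright, 44 mm in diameter over its straight body (0 to 60 mm up), cap 34 mm in diameter, 86 mm tall in all, 60 to 130 g. Origin: centre of its underside; z axis up along the bottle.
- yellow_bottle: Loose round white plastic bottle with a yellow screw cap and a yellow band low on its body; upright, 44 mm in diameter over its straight body (0 to 60 mm up), cap 34 mm in diameter, 86 mm tall in all, 60 to 130 g. Origin: centre of its underside; z axis up along the bottle.
- green_bottle: Loose round white plastic bottle with a green screw cap and a green band low on its body; upright, 44 mm in diameter over its straight body (0 to 60 mm up), cap 34 mm in diameter, 86 mm tall in all, 60 to 130 g. Origin: centre of its underside; z axis up along the bottle.
- red_block: Fixed square red cooling block, 92 x 92 mm and 25 mm high, with one round well 64 mm in diameter and 15 mm deep in the middle of its top (the well's floor is 10 mm above the bench). Home of the red bottle. Origin: centre of its underside, on the bench; z axis up.
- blue_block: Fixed square blue cooling block, 92 x 92 mm and 25 mm high, with one round well 64 mm in diameter and 15 mm deep in the middle of its top (the well's floor is 10 mm above the bench). Home of the blue bottle. Origin: centre of its underside, on the bench; z axis up.
- yellow_block: Fixed square yellow cooling block, 92 x 92 mm and 25 mm high, with one round well 64 mm in diameter and 15 mm deep in the middle of its top (the well's floor is 10 mm above the bench). Home of the yellow bottle. Origin: centre of its underside, on the bench; z axis up.
- green_block: Fixed square green cooling block, 92 x 92 mm and 25 mm high, with one round well 64 mm in diameter and 15 mm deep in the middle of its top (the well's floor is 10 mm above the bench). Home of the green bottle. Origin: centre of its underside, on the bench; z axis up.
- spare_block: Fixed grey block of the same size with the same well (64 mm wide, 15 mm deep, floor 10 mm above the bench), empty at the start: the free spot. Origin: centre of its underside, on the bench; z axis up.
- tip_box: Loose black pipette-tip box with an orange deck and rows of white tips, 90 x 66 mm (x, y) and 53 mm tall; a bystander. Origin: centre of its underside.

How it is judged:
At the end, for the whole second after the job is handed in: Each bottle stands in the block of its cap's colour: within 13 mm of the block's centre, down on the well's floor (underside less than 13 mm above the block's underside), within 0.1 rad of upright, at rest and let go (so the grey block is empty) (horizontal distance between red_bottle and red_block below 0.013 m and z of red_bottle in the frame of red_block below 0.013 m and angle between each of red_bottle, blue_bottle, yellow_bottle, green_bottle's own z axis and vertical below 0.1 rad and linear speed of each of red_bottle, blue_bottle, yellow_bottle, green_bottle below 0.02 m/s and contact force between each of red_bottle, blue_bottle, yellow_bottle, green_bottle and the fingers below 0.1 N and horizontal distance between blue_bottle and blue_block below 0.013 m and z of blue_bottle in the frame of blue_block below 0.013 m and horizontal distance between yellow_bottle and yellow_block below 0.013 m and z of yellow_bottle in the frame of yellow_block below 0.013 m and horizontal distance between green_bottle and green_block below 0.013 m and z of green_bottle in the frame of green_block below 0.013 m); the robot touches nothing.
It fails at once if a bottle is set on the bare bench (its underside less than 5 mm above the bench) (height (world z) of any of red_bottle, blue_bottle, yellow_bottle, green_bottle below 0.005 m).
It fails at once if a bottle is tipped more than 0.6 rad from upright (angle between any of red_bottle, blue_bottle, yellow_bottle, green_bottle's own z axis and vertical above 0.6 rad).
It fails at once if the tip box is moved more than 20 mm (distance of tip_box from where it was at the start of the episode above 0.02 m).
It also fails if it takes over 128 s, if anything falls off the work surface, if the arm or the gripper's body presses on something with over 40 N, if the wrist force passes 120 N, or if a joint passes its speed limit or range.

## Working session

There is one attempt and no reset: what is moved stays moved. The work goes in short steps, each a Python script; the robot and the scene stay as the last script left them, time stands still between calls to the robot, and variables do not carry over. Pictures are saved under pics/ and viewed, about 12 in all and at most 16, crops included, and the job is handed in when it is done.

```bash
mkdir -p pics; ls
python3 - <<'E'
from rig import robot
import cv2
for n in ["top","scene"]:
    im=robot.grab_frame(n); cv2.imwrite(f"pics/{n}0.png",im[:,:,::-1]); print(n,robot.camera_info(n))
s=robot.get_state(); print(s["time"],s["ee_pos"],s["tool_rot"],s["opening"])
E
```

```text
pics
top {'fx': 526.97899087779, 'fy': 526.97899087779, 'cx': 276.9822410080719, 'cy': 213.16396556433403, 'rvec': array([ 2.19119987, -2.15451172,  0.09303181]), 'tvec': array([-0.01561355,  0.5571862 ,  1.04923403])}
scene {'fx': 417.5787095296161, 'fy': 417.5787095296161, 'cx': 273.1738499804495, 'cy': 206.91112581882066, 'rvec': array([ 1.59306873,  2.06985932, -0.78315949]), 'tvec': array([ 0.11820057, -0.35283607,  1.04339174])}
0.1 [0.28279996 0.55698483 0.22389717] [[-8.91659548e-01  4.52706378e-01 -4.30458775e-04]
 [ 4.52706573e-01  8.91658931e-01 -1.05312236e-03]
 [-9.29327999e-05 -1.13389813e-03 -9.99999353e-01]] 0.09392071654741255
```

View pics/top0.png

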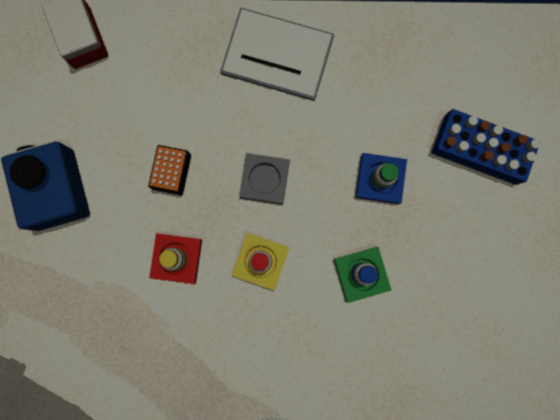

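View pics/scene0.png

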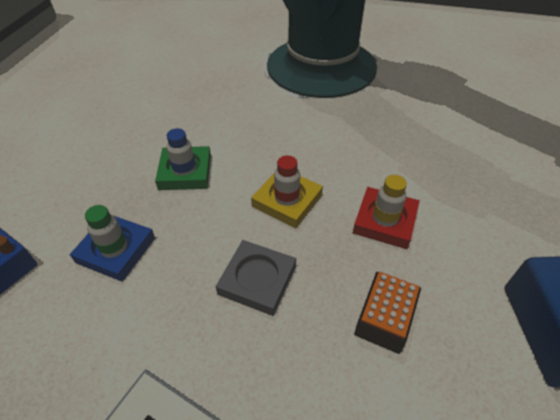

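The top view shows yellow in the red block (175,258), red in yellow (260,262), blue in green (365,274), green in blue (386,176) and the grey block empty (265,178). The tip box is at (170,170). The scene view agrees. Next I measure by colour masks.

```bash
cat > h.py <<'E'
import cv2, numpy as np
def ray(ci,u,v,z):
    R=cv2.Rodrigues(ci["rvec"])[0]; c=-R.T@ci["tvec"]
    d=R.T@np.array([(u-ci["cx"])/ci["fx"],(v-ci["cy"])/ci["fy"],1]); return c+d*(z-c[2])/d[2]
HUE={"red":[(0,8),(170,180)],"yellow":[(20,35)],"green":[(45,85)],"blue":[(100,130)]}
def mask(im,c):
    h=cv2.cvtColor(im,cv2.COLOR_RGB2HSV)
    m=sum(((h[...,0]>=a)&(h[...,0]<=b)) for a,b in HUE[c])>0
    return (m&(h[...,1]>120)&(h[...,2]>50)).astype(np.uint8)*255
def contours(m,amin=60):
    return [c for c in cv2.findContours(m,cv2.RETR_EXTERNAL,cv2.CHAIN_APPROX_NONE)[0] if cv2.contourArea(c)>amin]
E
python3 - <<'E'
from h import *
from rig import robot
im=cv2.imread("pics/top0.png")[:,:,::-1].copy(); ci=robot.camera_info("top")
def rep(n,cs):
    for c in cs:
        (u,v),(w,h),a=cv2.minAreaRect(c)
        (cu,cv_),r=cv2.minEnclosingCircle(c)
        A=cv2.contourArea(c)
        sz=[np.linalg.norm(ray(ci,u,v,.025)[:2]-ray(ci,u+s,v,.025)[:2])*1e3 for s in (w,h)]
        print(n,"rect",np.round([u,v,*sz]),"blk",ray(ci,u,v,.025)[:2].round(4),"A",A,"| circ",round(r,1),"cap",ray(ci,cu,cv_,.095)[:2].round(4))
for c in HUE: rep(c,contours(mask(im,c)))
g=cv2.cvtColor(im,cv2.COLOR_RGB2HSV); m=((g[...,1]<50)&(g[...,2]<120)&(g[...,2]>35)).astype(np.uint8)*255
m[:130]=0;m[230:]=0;m[:,:220]=0;m[:,320:]=0
rep("grey",contours(m,200))
E
```

```text
red rect [260. 262.  34.  34.] blk [0.4586 0.0275] A 224.0 | circ 8.8 cap [0.459  0.0251]
red rect [175. 258.  95.  92.] blk [0.4623 0.1983] A 2001.5 | circ 31.5 cap [0.4617 0.184 ]
yellow rect [168. 258.  34.  34.] blk [0.4615 0.2119] A 234.0 | circ 9.2 cap [0.4609 0.1978]
yellow rect [260. 261.  91.  92.] blk [0.4591 0.0262] A 1966.0 | circ 31.1 cap [0.4592 0.0241]
green rect [362. 274.  90.  91.] blk [ 0.4365 -0.18  ] A 1940.5 | circ 31.3 cap [ 0.4386 -0.1697]
green rect [390. 172.  33.  32.] blk [ 0.6466 -0.2361] A 197.5 | circ 8.8 cap [ 0.6341 -0.2205]
blue rect [368. 274.  32.  34.] blk [ 0.4373 -0.1928] A 221.0 | circ 9.0 cap [ 0.4388 -0.181 ]
blue rect [381. 178.  92.  90.] blk [ 0.6338 -0.2187] A 1898.0 | circ 30.4 cap [ 0.6222 -0.2055]
blue rect [ 38. 184. 151. 123.] blk [0.6085 0.4859] A 4151.5 | circ 46.4 cap [0.5986 0.4538]
blue rect [488. 145. 195.  88.] blk [ 0.706  -0.4393] A 2667.5 | circ 50.6 cap [ 0.6896 -0.4115]
grey rect [264. 179.  94.  98.] blk [0.6272 0.0215] A 2084.0 | circ 32.0 cap [0.6164 0.0194]
```

Block tops measure 90–95 mm and caps 32–34 mm, which match the sizes given. Every bottle is within about 2 mm of its block's centre. The grey outline includes some shadow, so I'll use its well centre, about (0.628, 0.0205). First transfer: yellow to grey.

```bash
cat > t.py <<'E'
from h import *
from rig import robot
BLK=dict(red=(.4623,.1983),yellow=(.4591,.0262),green=(.4365,-.180),blue=(.6338,-.2187),spare=(.628,.0205))
Y=np.array([[0,1,0],[1,0,0],[0,0,-1.]])   # jaws along world x
UP,DN=.19,.053
def pick(p):
    robot.gripper_to(.094) if robot.get_state()["opening"]<.09 else None
    robot.move_ptp([*p,UP],R); robot.move_linear([*p,DN],.15)
    robot.gripper_to(.03); s=robot.get_state(); print("grip",s["opening"],s["ee_pos"].round(4),s["time"])
    assert .040<s["opening"]<.048
    robot.move_linear([*p,UP],.15)
def place(p):
    robot.move_linear([*p,UP],.2); robot.move_linear([*p,DN+.012],.12)
    hit=robot.move_linear([*p,DN-.001],.02,threshold=4)
    s=robot.get_state(); print("down",hit,s["ee_pos"].round(4),s["force"].round(1),s["opening"])
    robot.gripper_to(.09); robot.move_linear([*p,UP],.2); print("t",robot.get_state()["time"])
def shot(n,cam="top"):
    im=robot.grab_frame(cam); cv2.imwrite(f"pics/{n}.png",im[:,:,::-1]); return im
R=Y
def choose():
    global R
    best=None
    for S in (1,-1):
        M=Y@np.diag([S,S,1.]); q=[robot.ik([*p,z],M) for p in BLK.values() for z in (UP,DN)]
        if all(x is not None for x in q):
            k=max(abs(x[6]) for x in q)
            if best is None or k<best[0]: best=(k,M)
    print("yaw",best[0]); R=best[1]
E
python3 - <<'E'
import t; from t import *
choose(); pick((.4612,.1978)); shot("w1","scene"); place(BLK["spare"]); shot("top1")
E
```

```text
yaw 1.0191051866585352
grip 0.04365726717545214 [0.4612 0.1978 0.053 ] 3.4833
down True [0.6278 0.0206 0.053 ] [-0.9 -0.3  7.5] 0.04385623539217108
t 9.4333
```

View pics/w1.png

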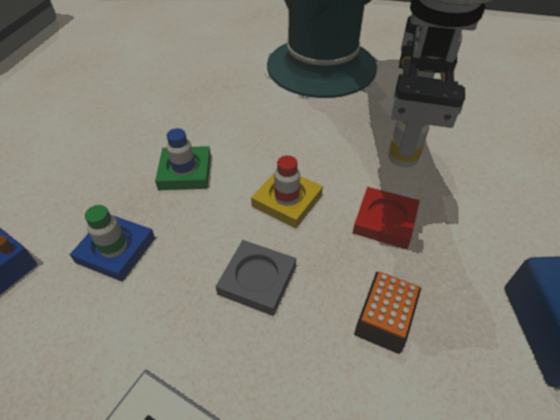

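View pics/top1.png

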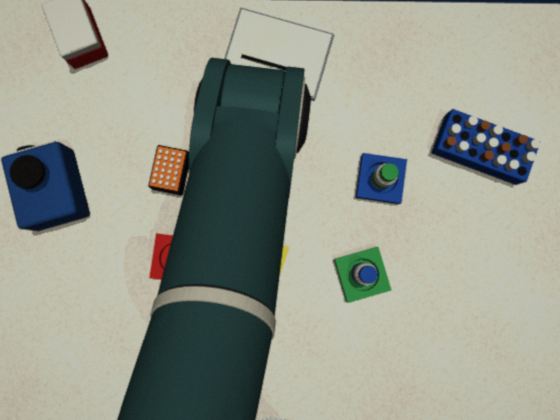

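The scene view shows yellow gripped upright at (405,140) and the red well empty. In the top view the arm hides the grey block. Contact came exactly at floor height, z = 0.053. Next I finish the first swap.

Run:
```python
import t; from t import *
choose(); pick((.459,.0251)); place(BLK["red"]); pick(BLK["spare"]); place(BLK["yellow"])
shot("s2","scene")
```

```text
yaw 0.6242197160877924
grip 0.04353195374934273 [0.459  0.0251 0.053 ] 12.0417
down True [0.4621 0.1983 0.0529] [0.2 0.1 6.7] 0.04388911533126138
t 17.5917
grip 0.043567001248393834 [0.628  0.0205 0.053 ] 20.3917
down True [0.459  0.0262 0.0528] [-0.6 -0.5  5.6] 0.043453036907640644
t 25.925
```

View pics/s2.png

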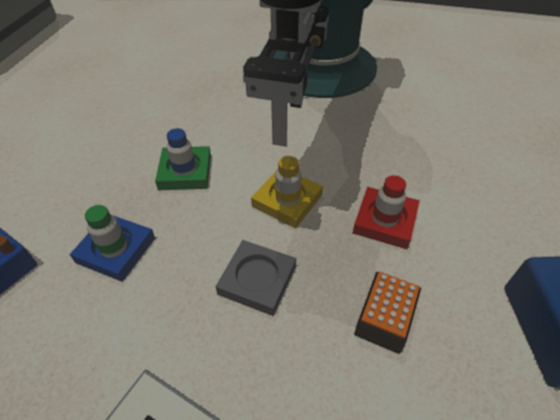

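Red now stands in red (390,205) and yellow in yellow (288,185), and the grey block is empty. Second swap, then back off to the start pose so the top view is clear.

Run:
```python
import t; from t import *
choose(); pick((.4386,-.181)); place(BLK["spare"]); pick((.6341,-.2202)); place(BLK["green"]); pick(BLK["spare"]); place(BLK["blue"])
robot.goto_joints([-1.143,.417,-.01,1.614,.005,1.111,-.053])
robot.pause(.5)
shot("s3","scene"); im=shot("t3"); ci=robot.camera_info("top")
for c in HUE:
    for k in contours(mask(im,c)):
        (u,v),r=cv2.minEnclosingCircle(k)
        if r<14:
            p=ray(ci,u,v,.096)[:2]; print(c,round(r,1),p.round(4),"off mm",np.round((p-BLK[c])*1e3,1))
    M=max(((cv2.contourArea(k),cv2.minAreaRect(k)[0]) for k in contours(mask(im,c)) if cv2.contourArea(k)<2500),default=None); print(c,"block",M)
print(robot.get_state()["time"],robot.get_state()["force"])
```

```text
yaw 0.684783566401641
grip 0.043364160636612456 [ 0.4385 -0.181   0.053 ] 29.0167
down True [0.6278 0.0205 0.053 ] [-0.7 -0.9  6.7] 0.04369649281114994
t 35.0833
grip 0.04336419426611308 [ 0.6341 -0.2202  0.053 ] 37.875
down True [ 0.4364 -0.1799  0.0528] [-0.6  0.9  5.4] 0.04371457277676489
t 43.575
grip 0.04372417520287017 [0.628  0.0205 0.053 ] 46.4917
down True [ 0.6336 -0.2186  0.0529] [-1.1  0.2  6.7] 0.043946238831611924
t 52.3833
red block (2003.5, (175.27195739746094, 258.233154296875))
yellow block (1964.0, (260.1116027832031, 261.28863525390625))
green block (1937.0, (362.1603698730469, 274.3113098144531))
blue block (1898.0, (381.32000732421875, 177.760009765625))
55.975 [0.14738146 0.00364601 0.67035689]
```

View pics/s3.png

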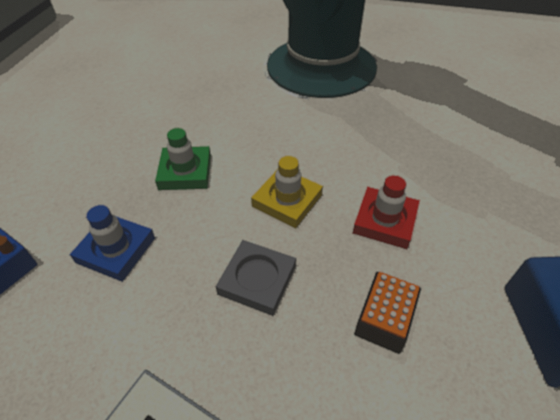

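View pics/t3.png

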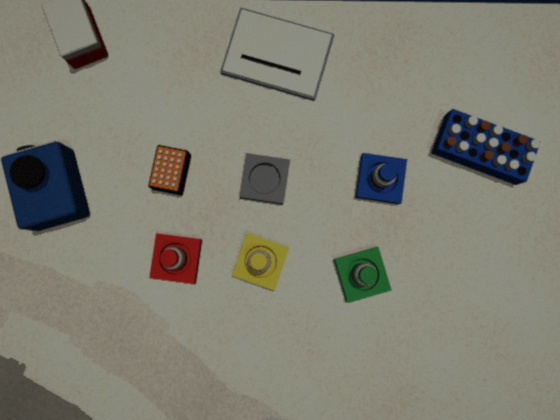

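The caps have merged with their blocks in the masks, so the numeric check returned nothing. I'll look at an enlarged crop with the expected cap circles drawn on it.

Run:
```python
from t import *
ci=robot.camera_info("top"); im=cv2.imread("pics/t3.png"); out=[]
for c in HUE:
    p=np.array([*BLK[c],.096]); th=np.linspace(0,2*np.pi,60)
    P=np.c_[p[0]+.017*np.cos(th),p[1]+.017*np.sin(th),0*th+.096]
    q=cv2.projectPoints(P,ci["rvec"],ci["tvec"],np.array([[ci["fx"],0,ci["cx"]],[0,ci["fy"],ci["cy"]],[0,0,1.]]),None)[0][:,0]
    m=q.mean(0).round().astype(int); o=m-30
    cr=cv2.resize(im[o[1]:o[1]+60,o[0]:o[0]+60],(360,360),interpolation=cv2.INTER_CUBIC)
    b=cr.copy(); cv2.polylines(b,[((q-o+.5)*6).astype(int)],True,(255,255,255),1); out.append(cv2.resize(np.vstack([cr,b]),(200,400)))
cv2.imwrite("pics/crop.png",np.hstack(out))
```

```text
(no output)
```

View pics/crop.png

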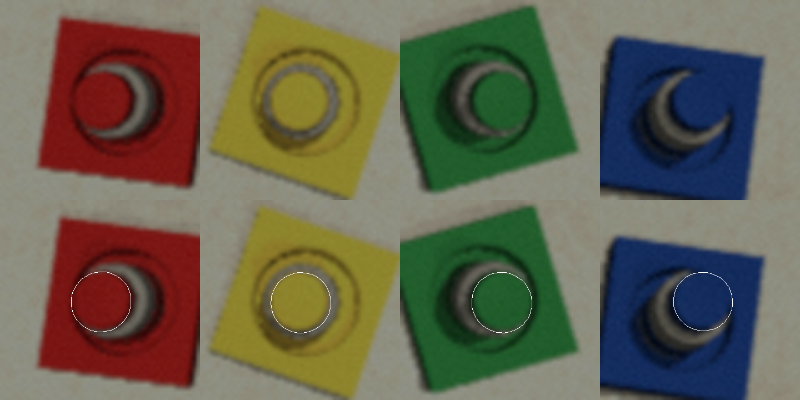

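All four caps lie on the circles expected for a bottle centred in its well, to within about a pixel (roughly 2 mm), so I'm handing in.

```bash
python3 -c "
from rig import robot
robot.sign_off(); print(robot.get_state()['time'])"
```

```text
the job is handed in; nothing more can be done
the job is handed in; nothing more can be done
```

All four bottles are now in the wells of their own colour and the grey block is empty. I handed the job in at about 56 s of the 128 s allowed; sign-off reports no verdict.

- **Moves:** I made six grasps with the grey block as the free spot: yellow to grey, red to red, yellow to yellow, then blue to grey, green to green, blue to blue. I then returned the arm to its start pose, clear of everything.
- **Checks on the way:** Every grip closed at about 43.5 mm on the 44 mm body. Every set-down made contact at the height where the bottle reaches the well floor.
- **Final pictures:** All bottles stand upright, with their caps within about 2 mm of the position expected for a centred bottle. The tip box looks unmoved; I did not measure it.
- **Check that failed:** The automatic cap measurement on the last top view found nothing, because each cap now blends with its same-coloured block. I replaced it with an enlarged overlay of the expected cap circles, and all four agreed.

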